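Snap ring onto a trailer roller axle

ROBOT

A 6-joint arm with a two-finger parallel gripper is mounted at the origin on the work surface. World frame = base frame: x ahead of the robot, y to its left, z up, the work surface at z = 0. Lengths are in mm, angles in rad, forces in N, time in s.
With the tool pointing down it reaches from about 300 to 775 mm from the base axis. Payload 14.6 kg.
Tool frame: the origin (TCP) lies midway between the tips of the shut fingers; the grasp point (between the pads) lies 19 mm behind it; y points along the fingers, x is the direction in which the jaws open and shut, and the axes are right-handed (so a half turn about y gives the same grasp; the last joint's range is limited). The gripper opens to 94 mm and grips with 3 to 60 N. Pads are 16 mm wide; open, the fingers measure 119 mm over their backs; the gripper's body (75 mm by 177 mm) begins 78 mm behind the grasp point.
Start: joints at [1.051, 0.3, 1.521, -0, 1.321, -0.067], TCP at [240.613, 494.565, 205.446] pointing down, gripper open.
Joint ranges: [-3.03, 3.03], [-0.79, 2.21], [0.23, 2.52], [-1.04, 4.18], [0, 3.07], [-2.55, 2.55]. Speed limits (rad/s): [2.22, 2.22, 2.57, 3.14, 3.14, 3.14].

INTERFACE

Orientations are given as [roll, pitch, yaw] about the fixed x, y, z axes, in that order (R = Rz(yaw) Ry(pitch) Rx(roll)).
In Python, from cell import manip gives the robot as it stands.
- The arm moves only by the tool servo_tool, never from a script. Its argument "commands" is a list of rows, each an object with "dp": the shift along the tool's x, y, z in mm, a list of three; "turn": the turn, a rotation vector about the tool's x, y, z in degrees, a list of three. A call has 1 to 5 rows; each row is the pose to reach, as a shift and turn from the pose measured when the call began, along the tool's axes at that moment; what a row does not reach only later rows make up. A row lasts 1/12 s, in which the tool goes at most 41.7 mm and 7.16 degrees, less where a joint would pass 70% of its speed; a pose out of reach is approached as far as the arm can. A call with a gripper value outside its range is refused whole. "grip" is the gripper command: -1 is fully open, 1 is shut, values between are in proportion, set as the call begins (left out, the last holds). The fingers move at their own pace and stop on an object; "force" is the grip in N (left out, the last holds). Time passes only in rows, so rows that repeat a pose let the fingers close. It gives the time, the measured TCP pose, the force and the opening at its end, in the units of the state.
- manip.read_state(): the state, without advancing time (a new reading comes with each control period).
- manip.camera(name): name is "side" or "top" or "wrist"; returns a dict with "img" (400x640x3 uint8, red, green, blue), "depth" (400x640 float32, mm along the optical axis (not along the pixel's ray), 0 where there is no reading), "K" (3x3 intrinsics, pixels), "R" (3x3) and "t" (3): a world point X has camera coordinates R X + t; the wrist camera has in their place "hand_eye" (4x4, takes a point from camera to tool coordinates, whose origin is the TCP and whose axes are the tool frame's). Camera axes: x right, y down, z forward; pixel columns grow to the right and rows downward; lengths in mm; the calibration is good to about 2 mm. A picture is of the moment at which its call begins: read the wrist's pose just before it.
- manip.sign_off(): hands the job in, once; it reports no verdict.
The state is a dict: "clock": time; "joints": joint angles; "qd": joint speeds; "effort": joint torques, N m; "eef_pos": TCP position; "eef_rot": TCP orientation; "wrist_force": force on the tool from outside, world axes, zero at the start; "moment": the same for the moment, N m; "finger_gap": finger opening in mm.
Only numpy, scipy, OpenCV 4.12 (cv2) and the standard library are available. Lean on these libraries where they do the work, as an engineer would, in place of code of your own. Each camera call takes 0.05 s, during which the arm holds its last target.

TASK

Two trailer rollers stand on upright stub axles; one still lacks its retaining ring. Pinch the two upright eye tabs of the loose steel snap ring together so that the ring spreads, pass it level over the head of the bare axle down to the roller, and let go so that it contracts in the groove under the head and lies flat on the roller.

Things in the scene. Friction and masses are not known exactly. Their poses are not given: they have to be found in the camera images.
- clip_mid (a point): Loose steel snap ring lying flat, 68 mm across, 5 mm thick, four prongs inside; the only loose ring with two tall tabs (not the small circlip or the washer). Point: ring centre, 2.5 mm above its underside. Axes: z up, x to the eye tabs, y the pinch line. About 70 g. Opening between prongs 34 mm relaxed, about 50 mm fully spread. Once over the axle, let go within 5 mm of the seat.
- clip_eyes (a point): Between the ring's two eye tabs, 36 mm along its x, 34 mm above its underside. Upright plates 13 wide, 5 thick, 44 mm tall, 66 mm over their outer faces; pinched along y (3 to 6 N; 20 N to carry) they meet a stop at 14 mm, at x = 42 mm, and the ring is spread. Let go, they spring back to 66. Crossing arms below them reach 11 mm above the underside: grip the upper 25 mm.
- clip_spread (a joint): Spread of the snap ring: turn of each half about the spring coil at its back, rad; 0 relaxed, 0.35 fully spread. Each tab is joined to the ring half on the opposite side, so pinching spreads.
- axle_seat (a point): On the axis of the roller whose axle has no ring, on the roller's top face (68 mm above the bench), where the ring must lie. Groove 31 mm in diameter from here to 14 mm up; above it the axle's head, 41 mm in diameter, flat top 24 mm above this point. Roller black, 94 mm across, on a fixed 120 mm square plate. Its twin already wears a ring; they may swap places.
There are look-alikes about, which are no part of the job. What is shaped like the part that bears axle_seat but purple or turquoise is not meant.

How it is judged:
By the outcome, as a careful person would: the job done as asked, in the order asked, and still so for the second after the job is handed in, with the robot touching nothing.
It also fails if it takes over 45 s, if anything falls off the work surface, if the arm or the gripper's body presses on something with over 40 N, if the wrist force passes 120 N, or if a joint passes its speed limit or range.

## Working session

There is one attempt and no reset: what is moved stays moved. The work goes in short steps, Python scripts to look and compute and a tool call to move; the robot and the scene stay as the last step left them, time stands still between calls to the robot, and variables do not carry over. Pictures are saved under pics/ and viewed, and the job is handed in when it is done.

Besides the shell and the picture viewer there is one more tool, called after ">>>" as name(argument=value, ...) on one line, values as JSON. servo_tool: Moves the arm, as the interface text tells. Its arguments: {"type":"object","properties":{"commands":{"type":"array","items":{"type":"object","properties":{"dp":{"type":"array","items":{"type":"number"}},"turn":{"type":"array","items":{"type":"number"}}}}},"grip":{"type":"number"},"force":{"type":"number"}},"required":["commands"]}

```bash
ls; mkdir -p pics
python3 - <<'E'
from cell import manip
import cv2
s=manip.read_state()
for k,v in s.items(): print(k,v)
for n in ["top","side","wrist"]:
    c=manip.camera(n); cv2.imwrite(f"pics/{n}0.png",c["img"][:,:,::-1]); print(n,c["K"].tolist(), c.get("R"),c.get("t"),c.get("hand_eye"))
E
```

```text
pics
clock 0.0
joints [ 1.05139358e+00  3.00475010e-01  1.52157260e+00 -2.10923096e-06
  1.32067511e+00 -6.66226262e-02]
qd [ 0.00122315 -0.00205599 -0.00158299 -0.00033522 -0.00086857  0.00057164]
effort [-5.02761177e-04 -5.31807625e+01 -3.52742171e+01  7.07790256e-02
  2.44326226e-02 -1.45315994e-04]
eef_pos [240.49543449 494.35182341 204.88776637]
eef_rot [-1.57072313e+00  1.12769963e-03  1.11801677e+00]
wrist_force [-0.58821134  0.50327828 -0.26588126]
moment [ 0.00219281 -0.00574208 -0.00350456]
finger_gap 94.00442420425976
top [[422.18443289152594, 0.0, 322.2861866285263], [0.0, 422.18443289152594, 201.04776783813116], [0.0, 0.0, 1.0]] [[ 1.31778683e-02 -9.99911678e-01  1.72617334e-03]
 [-9.88111877e-01 -1.32867646e-02 -1.53161288e-01]
 [ 1.53170696e-01  3.12686895e-04 -9.88199697e-01]] [ 36.20089252 682.68510533 915.20689761] None
side [[502.17436780417904, 0.0, 317.0894360126435], [0.0, 502.17436780417904, 202.3845898819353], [0.0, 0.0, 1.0]] [[ 0.92419801 -0.38144874  0.01883865]
 [-0.21400312 -0.55809418 -0.80170665]
 [ 0.31632373  0.73690416 -0.59742075]] [-611.7175605   217.84370361  889.9854274 ] None
wrist [[332.4432874056445, 0.0, 318.6120249360668], [0.0, 332.4432874056445, 200.90609214846617], [0.0, 0.0, 1.0]] None None [[ 9.99998493e-01  1.71648909e-03 -2.61935113e-04  3.16048084e-01]
 [ 7.16954370e-04 -2.70787850e-01  9.62638783e-01 -1.79793409e+02]
 [ 1.58143012e-03 -9.62637519e-01 -2.70788673e-01  7.88217543e+01]
 [ 0.00000000e+00  0.00000000e+00  0.00000000e+00  1.00000000e+00]]
```

View pics/top0.png

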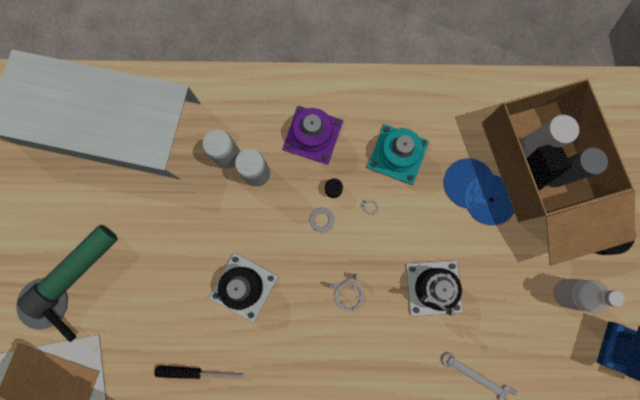

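View pics/side0.png

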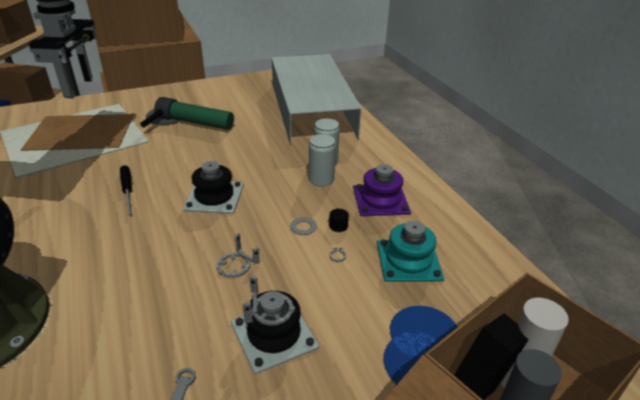

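View pics/wrist0.png

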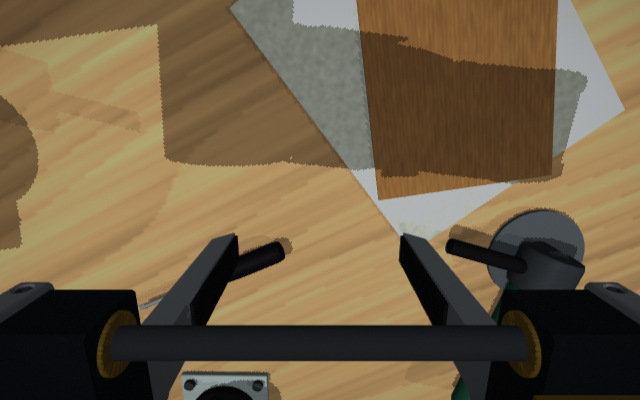

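Top view: the bare roller is at about (238,288). The loose ring is at about (349,295), with tabs near (353,278) and (327,285). The ringed twin is at (438,288). Next I'll zoom in and measure.

```bash
cat > h.py <<'E'
from cell import manip
import numpy as np, cv2
from scipy.spatial.transform import Rotation as Ro
def cloud(name):
    s=manip.read_state(); c=manip.camera(name)
    d=c["depth"].astype(float); v,u=np.mgrid[0:400,0:640]; K=c["K"]
    P=np.stack([(u-K[0,2])/K[0,0]*d,(v-K[1,2])/K[1,1]*d,d],-1)
    if name=="wrist":
        H=c["hand_eye"]; P=P@H[:3,:3].T+H[:3,3]
        P=P@Ro.from_euler('xyz',s["eef_rot"]).as_matrix().T+s["eef_pos"]
    else: P=(P-c["t"])@c["R"]
    P[d<=0]=np.nan
    return c["img"],P
def project(c,X):
    q=c["R"]@X+c["t"]; q=c["K"]@q; return q[:2]/q[2]
def crop(img,u0,u1,v0,v1,f,fn):
    cv2.imwrite(fn,cv2.resize(img[v0:v1,u0:u1,::-1],None,fx=f,fy=f,interpolation=cv2.INTER_CUBIC))
E
python3 - <<'E'
from h import *
for n,(r1,r2) in {"top":((190,290,245,335),(300,380,260,320)),"side":((170,260,140,225),(200,280,220,290))}.items():
    img,P=cloud(n); np.save(n+"P.npy",P)
    crop(img,*r1,6,f"pics/{n}_ax.png"); crop(img,*r2,8,f"pics/{n}_clip.png")
    for nm,r in (("ax",r1),("clip",r2)):
        Q=P[r[2]:r[3],r[0]:r[1]].reshape(-1,3); Q=Q[~np.isnan(Q[:,0])]
        if nm=="ax":
            for lo,hi in((80,100),(60,75),(3,25)):
                q=Q[(Q[:,2]>lo)&(Q[:,2]<hi)]
                print(n,nm,lo,len(q),q.mean(0).round(1),q.min(0).round(1),q.max(0).round(1))
        else:
            print(np.histogram(Q[:,2],bins=range(-5,60,3)))
            q=Q[Q[:,2]>14]; print(n,"tabs",len(q)); print(q.round(0)[:60].tolist())
            q=Q[(Q[:,2]>2.5)&(Q[:,2]<9)]; print("ring",len(q),q.mean(0),q.min(0),q.max(0))
E
```

```text
top ax 80 299 [484.3 225.6  91.9] [465.3 206.4  83.6] [503.1 246.3  97.7]
top ax 60 1151 [484.7 224.   67.7] [437.7 179.7  60.1] [530.5 272.1  73.8]
top ax 3 1510 [485.  215.9   8.2] [378.1 117.9   3. ] [582.2 354.2  25. ]
(array([ 516, 2466, 1428,  228,   63,   36,    6,    0,    0,    0,    2,
          1,    0,    2,    2,    6,   15,    5,    0,    0,    0]), array([-5, -2,  1,  4,  7, 10, 13, 16, 19, 22, 25, 28, 31, 34, 37, 40, 43,
       46, 49, 52, 55, 58]))
top tabs 35
[[518.0, -32.0, 31.0], [518.0, -34.0, 34.0], [515.0, -31.0, 15.0], [516.0, -30.0, 46.0], [516.0, -33.0, 44.0], [516.0, -35.0, 42.0], [514.0, -31.0, 42.0], [514.0, -33.0, 44.0], [514.0, -35.0, 43.0], [511.0, -31.0, 43.0], [512.0, -33.0, 46.0], [512.0, -35.0, 45.0], [509.0, -31.0, 40.0], [509.0, -33.0, 47.0], [509.0, -35.0, 47.0], [507.0, -31.0, 38.0], [507.0, -33.0, 44.0], [507.0, -35.0, 43.0], [504.0, -21.0, 14.0], [495.0, 25.0, 26.0], [492.0, 27.0, 25.0], [493.0, 26.0, 46.0], [493.0, 23.0, 43.0], [491.0, 25.0, 44.0], [491.0, 23.0, 44.0], [491.0, 21.0, 46.0], [489.0, 23.0, 43.0], [489.0, 21.0, 43.0], [489.0, 19
[... 1449 characters left out ...]
489.0, 16.0, 33.0], [491.0, 18.0, 31.0], [494.0, 23.0, 26.0], [497.0, 25.0, 24.0], [487.0, 15.0, 32.0], [489.0, 17.0, 29.0], [491.0, 18.0, 28.0], [494.0, 19.0, 26.0], [496.0, 23.0, 23.0], [487.0, 19.0, 26.0], [488.0, 16.0, 28.0], [491.0, 17.0, 26.0], [494.0, 20.0, 23.0], [496.0, 21.0, 21.0], [486.0, 17.0, 25.0], [488.0, 16.0, 25.0], [491.0, 20.0, 21.0], [493.0, 17.0, 23.0], [496.0, 24.0, 17.0], [487.0, 18.0, 21.0], [488.0, 18.0, 21.0], [490.0, 17.0, 21.0], [492.0, 17.0, 21.0], [495.0, 20.0, 17.0], [486.0, 15.0, 21.0], [488.0, 17.0, 19.0], [490.0, 16.0, 19.0]]
ring 374 [476.38321266 -15.43202883   4.76200628] [ 410.95275843 -111.29161227    2.51298178] [582.78560343 136.60316925   8.99272516]
```

View pics/top_clip.png

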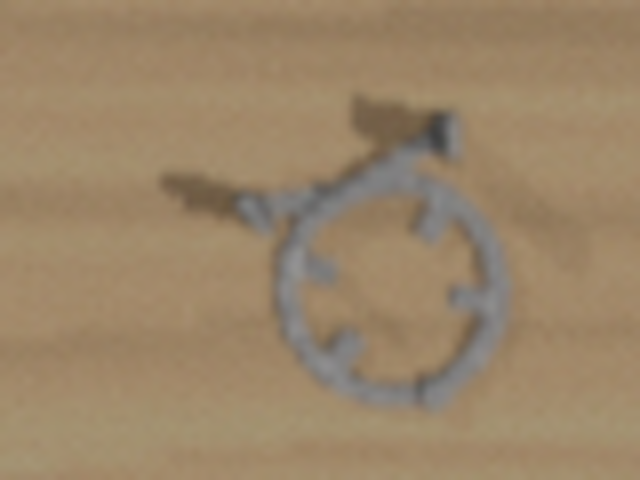

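View pics/top_ax.png

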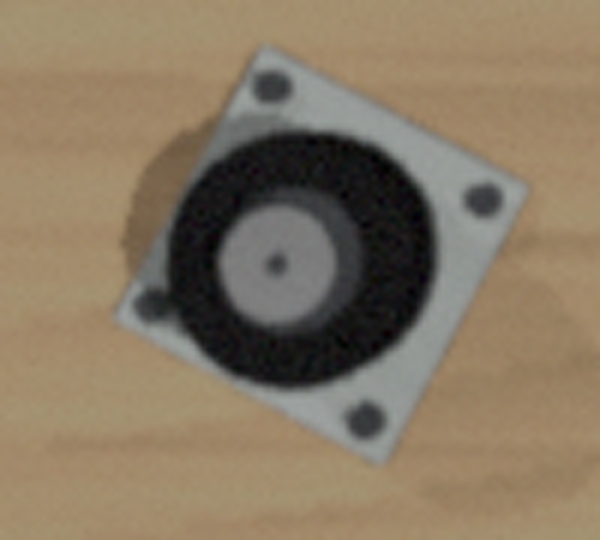

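View pics/side_clip.png

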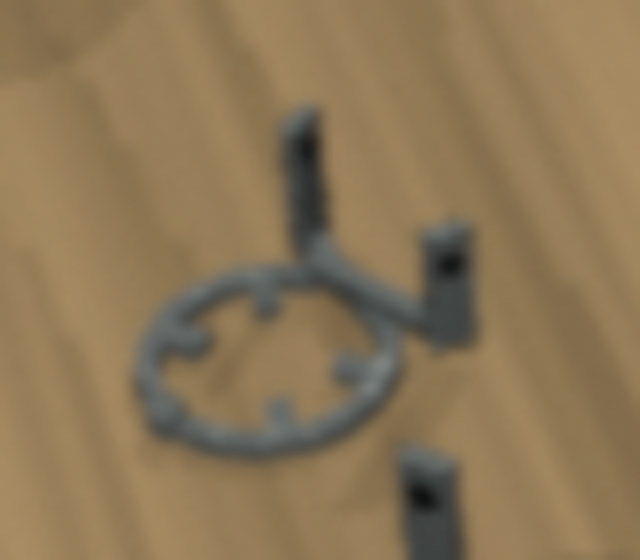

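View pics/side_ax.png

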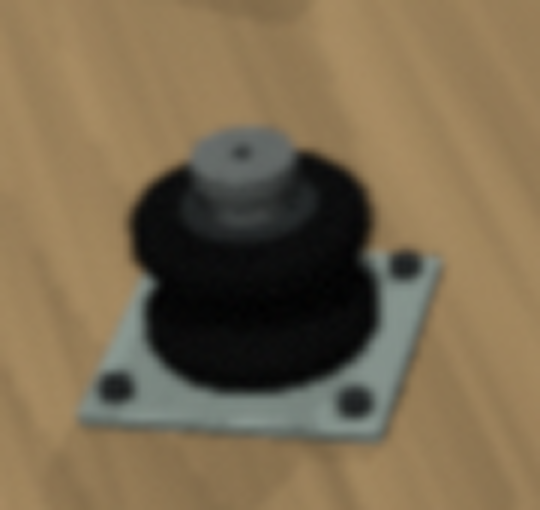

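Run:
```python
from h import *
C={n:manip.camera(n) for n in("top","side")}
def ray(n,u,v,z):
    c=C[n]; d=c["R"].T@np.linalg.inv(c["K"])@[u,v,1]; o=-c["R"].T@c["t"]; return (o+(z-o[2])/d[2]*d)[:2]
def px(x,y,f,u0,v0): return ((x+.5)/f-.5+u0,(y+.5)/f-.5+v0)
T=lambda x,y:px(x,y,8,300,260); S=lambda x,y:px(x,y,8,200,220)
print("ax top",ray("top",*px(277,263,6,190,245),92),"side",ray("side",*px(242,152,6,170,140),92))
print("tabs top", ray("top",*T(448,132),44), ray("top",*T(256,212),44))
print("tabs side", ray("side",*S(302,115),44), ray("side",*S(447,230),44))
print("coil top",ray("top",*T(432,392),4),"side",ray("side",*S(165,410),4))
# ring segmentation in top: gray vs wood: saturation
for n in("top",):
    img=C[n]["img"][260:320,300:380].astype(float)
    r=[(275,290),(508,290),(400,408),(330,380),(300,220),(480,370),(490,235),(310,360)]
    pts=np.array([ray(n,*T(*p),3) for p in r]); 
    A=np.c_[2*pts,np.ones(len(pts))]; s=np.linalg.lstsq(A,(pts**2).sum(1),rcond=None)[0]
    print("ring fit",s[:2],np.sqrt(s[2]+s[0]**2+s[1]**2))
S2=[(140,375),(395,375),(265,458),(160,430)]
pts=np.array([ray("side",*S(*p),3) for p in [(136,370),(265,458),(190,440),(340,435),(398,375),(150,330)]])
A=np.c_[2*pts,np.ones(len(pts))]; s=np.linalg.lstsq(A,(pts**2).sum(1),rcond=None)[0]
print("ring fit side",s[:2],np.sqrt(s[2]+s[0]**2+s[1]**2))
```

```text
ax top [485.36558745 226.98608558] side [486.49982954 226.10928526]
tabs top [513.60842799 -31.86652987] [490.81109678  21.9409281 ]
tabs side [492.03476726  21.8793771 ] [513.95218161 -34.02106542]
coil top [438.52519971 -30.49902536] side [439.81578933 -29.44427037]
ring fit [467.67893581 -19.3022939 ] 33.169893046324994
ring fit side [468.82643776 -20.79115021] 33.538205603866324
```

```bash
cat >> h.py <<'E'
def go(x,y,z,yaw):
    s=manip.read_state(); R=Ro.from_euler('xyz',s["eef_rot"]).as_matrix(); p=np.array(s["eef_pos"])
    Rt=Ro.from_euler('xyz',[-np.pi/2,0,np.radians(yaw)]).as_matrix()
    print("clk %.2f"%s["clock"],"pos",p.round(1),"rpy",np.degrees(s["eef_rot"]).round(2),"gap %.1f"%s["finger_gap"],"F",np.round(s["wrist_force"],1),"j",np.round(s["joints"],2))
    print("dp",(R.T@(np.array([x,y,z])-p)).round(1),"turn",np.degrees(Ro.from_matrix(R.T@Rt).as_rotvec()).round(2))
E
python3 -c "
from h import *
go(506,-4.3,170,112.2)"
```

```text
clk 0.35 pos [240.6 494.5 205.3] rpy [-9.000e+01  1.000e-02  6.406e+01] gap 94.0 F [-0.  -0.2  0.4] j [ 1.05  0.3   1.52 -0.    1.32 -0.07]
dp [-332.4   35.4 -456.9] turn [-1.000e-02 -4.814e+01 -1.000e-02]
```

>>> servo_tool(commands=[{"dp": [-20, 0, -27], "turn": [0, -3, 0]}, {"dp": [-40, 0, -55], "turn": [0, -6, 0]}, {"dp": [-60, 0, -82], "turn": [0, -9, 0]}, {"dp": [-80, 0, -110], "turn": [0, -12, 0]}, {"dp": [-100, 0, -137], "turn": [0, -15, 0]}], grip=-1, force=20)

```text
clock: 0.77
eef_pos: [320.5, 343.2, 205.4]
eef_rot: [-1.571, 0.0, 1.383]
wrist_force: [0.7, 0.2, 0.9]
finger_gap: 93.9
```

```bash
python3 -c "
from h import *
go(506,-4.3,170,112.2)"
```

```text
clk 0.77 pos [320.5 343.2 205.4] rpy [-90.     0.    79.22] gap 93.9 F [0.7 0.2 0.9] j [ 0.74  0.12  1.74 -0.    1.28 -0.64]
dp [-306.7   35.4 -247.2] turn [ 0.000e+00 -3.298e+01 -1.000e-02]
```

>>> servo_tool(commands=[{"dp": [-27, 0, -22], "turn": [0, -3, 0]}, {"dp": [-54, 0, -44], "turn": [0, -6, 0]}, {"dp": [-81, 0, -66], "turn": [0, -9, 0]}, {"dp": [-108, 0, -88], "turn": [0, -12, 0]}, {"dp": [-135, 0, -110], "turn": [0, -15, 0]}])

```text
clock: 1.18
eef_pos: [403.7, 188.4, 205.6]
eef_rot: [-1.571, -0.0, 1.647]
wrist_force: [1.3, 0.0, 0.5]
finger_gap: 93.6
```

```bash
python3 -c "
from h import *
go(506,-4.3,170,112.2)"
```

```text
clk 1.18 pos [403.7 188.4 205.6] rpy [-90.03  -0.    94.38] gap 93.6 F [1.3 0.  0.5] j [ 0.35  0.06  1.8  -0.    1.28 -1.29]
dp [-199.9   35.6  -87.2] turn [  0.03 -17.82  -0.  ]
```

>>> servo_tool(commands=[{"dp": [-34, 6, -15], "turn": [0, -4, 0]}, {"dp": [-68, 12, -30], "turn": [0, -8, 0]}, {"dp": [-102, 18, -45], "turn": [0, -12, 0]}, {"dp": [-136, 24, -59], "turn": [0, -16, 0]}, {"dp": [-170, 30, -74], "turn": [0, -17.8, 0]}])

```text
clock: 1.6
eef_pos: [491.0, 22.7, 175.5]
eef_rot: [-1.572, 0.0, 1.962]
wrist_force: [0.1, 0.8, 0.1]
finger_gap: 94.0
```

```bash
python3 -c "
from h import *
go(506,-4.3,150,112.2)"
```

```text
clk 1.60 pos [491.   22.7 175.5] rpy [-9.005e+01  2.000e-02  1.124e+02] gap 94.0 F [0.1 0.8 0.1] j [-0.03  0.2   1.72  0.    1.22 -1.99]
dp [-30.6  25.5  -3.6] turn [ 0.05  0.2  -0.02]
```

>>> servo_tool(commands=[{"dp": [-15, 13, -2], "turn": [0, 0, 0]}, {"dp": [-30.6, 25.5, -3.6], "turn": [0, 0.2, 0]}, {"dp": [-30.6, 25.5, -3.6], "turn": [0, 0.2, 0]}])

```text
clock: 1.85
eef_pos: [505.9, -6.4, 147.7]
eef_rot: [-1.569, -0.001, 1.956]
wrist_force: [-0.8, -0.3, -1.7]
finger_gap: 94.0
```

Run:
```python
from h import *
go(506,-4.3,50,112.2)
img,P=cloud("wrist"); cv2.imwrite("pics/w1.png",img[:,:,::-1]); np.save("w1.npy",P)
```

```text
clk 1.85 pos [505.9  -6.4 147.7] rpy [-8.9880e+01 -5.0000e-02  1.1205e+02] gap 94.0 F [-0.8 -0.3 -1.7] j [-0.08  0.26  1.71 -0.    1.17 -2.04]
dp [ 1.8 97.7 -1.1] turn [-0.12 -0.15  0.05]
```

View pics/w1.png

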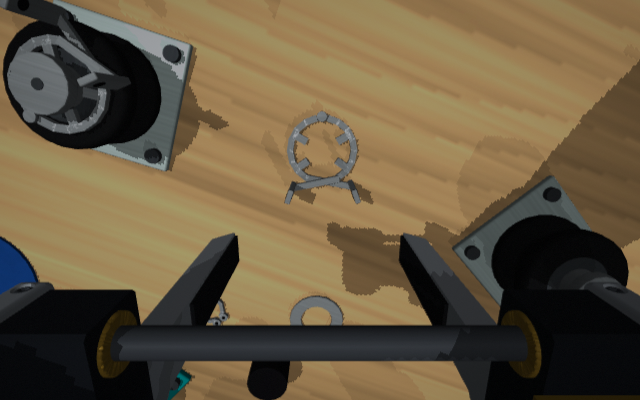

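Run:
```python
from h import *
s=manip.read_state(); print(s["eef_pos"],np.degrees(s["eef_rot"]))
c=manip.camera("wrist"); crop(c["img"],270,380,100,215,7,"pics/w2.png")
P=np.load("w1.npy")
Q=P[160:215,270:380].reshape(-1,3); q=Q[(Q[:,2]>36)&(Q[:,2]<52)]; print(len(q))
u=np.array([np.cos(np.radians(112.2)),np.sin(np.radians(112.2))])
t=q[:,:2]@u
for m in(t<t.mean(),t>t.mean()): print(q[m].mean(0),q[m].min(0),q[m].max(0))
Q=P[100:190,280:370].reshape(-1,3); q=Q[(Q[:,2]>3)&(Q[:,2]<9)]; print(len(q),q.mean(0))
```

```text
[505.65541973  -5.07283241 148.92117543] [-8.99237483e+01 -4.72477769e-02  1.12092353e+02]
190
[511.78239628 -32.04546254  43.59625541] [505.85115955 -34.79786882  36.73319502] [518.85056078 -29.30690634  46.00834268]
[489.31387106  22.0880714   43.41042028] [483.91035842  17.12016473  36.51298492] [495.57087858  28.21531262  45.80617649]
1611 [467.16181103 -18.02062132   5.56530564]
```

View pics/w2.png

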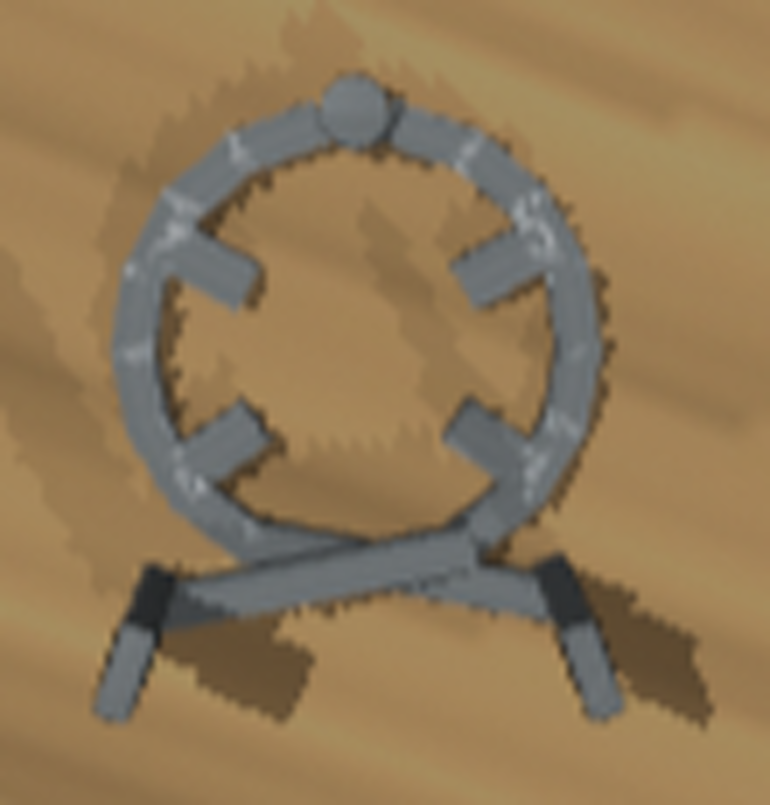

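Tabs are at (512,-32) and (490,22), 44 mm high, about 60 mm apart, which matches the given sizes. The wrist view shows ring, coil and tabs symmetric about the tool. Next I'll correct about 1.7 mm sideways and descend.

```bash
python3 -c "
from h import *
go(505,-3.5,15,112.3)"
```

```text
clk 1.95 pos [505.8  -4.3 149.9] rpy [-9.0000e+01 -2.0000e-02  1.1215e+02] gap 93.9 F [0.  0.1 0.1] j [-0.08  0.26  1.71  0.    1.17 -2.04]
dp [  1.  134.9   0.4] turn [-0.   -0.15  0.02]
```

>>> servo_tool(commands=[{"dp": [1, 25, 0.4], "turn": [0, -0.15, 0]}, {"dp": [1, 50, 0.4], "turn": [0, -0.15, 0]}, {"dp": [1, 70, 0.4], "turn": [0, -0.15, 0]}, {"dp": [1, 85, 0.4], "turn": [0, -0.15, 0]}, {"dp": [1, 90, 0.4], "turn": [0, -0.15, 0]}])

```text
clock: 2.37
eef_pos: [504.1, -2.4, 58.7]
eef_rot: [-1.569, -0.001, 1.961]
wrist_force: [-0.2, -0.7, 0.5]
finger_gap: 93.7
```

Run:
```python
from h import *
go(505,-3.5,15,112.3)
img,P=cloud("wrist"); cv2.imwrite("pics/w3.png",img[:,:,::-1])
Q=P[:215,200:440].reshape(-1,3); q=Q[(Q[:,2]>38)&(Q[:,2]<50)&(np.hypot(Q[:,0]-501,Q[:,1]+5)<45)]; print(len(q))
u=np.array([np.cos(np.radians(112.2)),np.sin(np.radians(112.2))])
t=q[:,:2]@u
for m in(t<t.mean(),t>t.mean()): print(q[m].mean(0),q[m].min(0),q[m].max(0))
```

```text
clk 2.37 pos [504.1  -2.4  58.7] rpy [-8.9910e+01 -7.0000e-02  1.1237e+02] gap 93.7 F [-0.2 -0.7  0.5] j [-0.08  0.38  1.79  0.    0.97 -2.04]
dp [-1.4 43.7 -0.5] turn [-0.09  0.07  0.07]
0<stdin>:7: RuntimeWarning: Mean of empty slice.
  ret = ret.dtype.type(ret / rcount)
  ret = um.true_divide(
Traceback (most recent call last):
ValueError: zero-size array to reduction operation minimum which has no identity
```

View pics/w3.png

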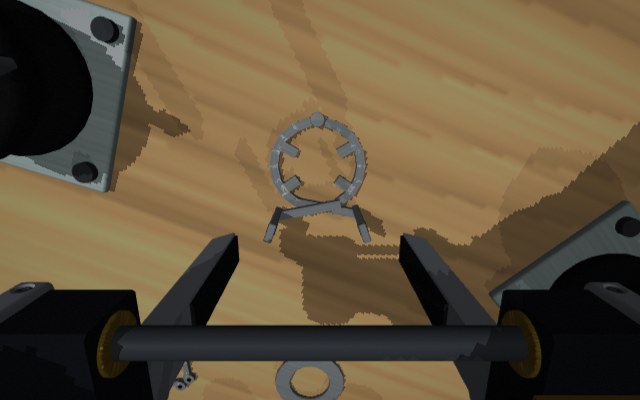

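Laterally centred. Going down to the grip height.

>>> servo_tool(commands=[{"dp": [-1.3, 15, -0.5], "turn": [0, 0, 0]}, {"dp": [-1.3, 28, -0.5], "turn": [0, 0, 0]}, {"dp": [-1.3, 38, -0.5], "turn": [0, 0, 0]}, {"dp": [-1.3, 43.5, -0.5], "turn": [0, 0, 0]}, {"dp": [-1.3, 43.5, -0.5], "turn": [0, 0, 0]}])

```text
clock: 2.83
eef_pos: [505.1, -3.2, 15.3]
eef_rot: [-1.569, -0.001, 1.962]
wrist_force: [-1.0, -1.1, -0.3]
finger_gap: 93.8
```

Run:
```python
from h import *
go(505,-3.5,15,112.3)
img,P=cloud("wrist"); cv2.imwrite("pics/w4.png",img[:,:,::-1])
img,P=cloud("side"); crop(img,160,340,150,300,4,"pics/s4.png")
```

```text
clk 2.83 pos [505.1  -3.2  15.3] rpy [-8.9890e+01 -8.0000e-02  1.1239e+02] gap 93.8 F [-1.  -1.1 -0.3] j [-0.08  0.45  1.81  0.    0.88 -2.04]
dp [-0.2  0.3  0.2] turn [-0.11  0.09  0.08]
```

View pics/w4.png

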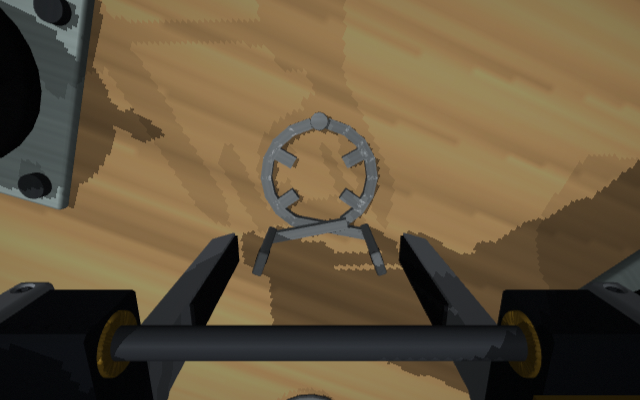

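View pics/s4.png

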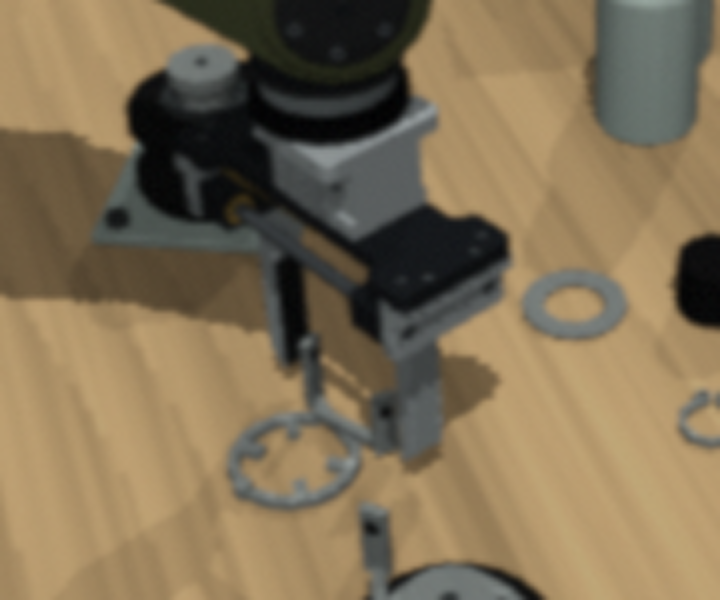

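>>> servo_tool(commands=[{"dp": [0, 0, 0], "turn": [0, 0, 0]}, {"dp": [0, 0, 0], "turn": [0, 0, 0]}, {"dp": [0, 0, 0], "turn": [0, 0, 0]}, {"dp": [0, 0, 0], "turn": [0, 0, 0]}, {"dp": [0, 0, 0], "turn": [0, 0, 0]}], grip=1, force=12)

```text
clock: 3.35
eef_pos: [505.8, -3.4, 16.5]
eef_rot: [-1.571, -0.0, 1.961]
wrist_force: [1.0, 1.3, 2.0]
finger_gap: 64.1
```

Run:
```python
from h import *
go(505,-3.5,15,112.3)
img,P=cloud("wrist"); cv2.imwrite("pics/w5.png",img[:,:,::-1])
```

```text
clk 3.35 pos [505.8  -3.4  16.5] rpy [-8.9990e+01 -3.0000e-02  1.1238e+02] gap 64.1 F [1.  1.3 2. ] j [-0.08  0.45  1.81  0.    0.88 -2.04]
dp [0.2 1.5 0.8] turn [-0.01  0.08  0.03]
```

View pics/w5.png

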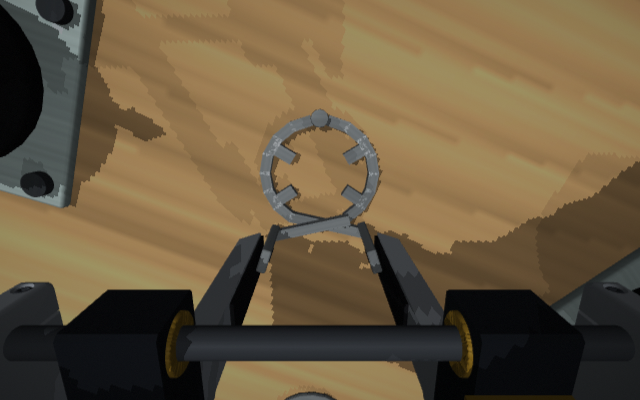

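>>> servo_tool(commands=[{"dp": [0, 1, 0], "turn": [0, 0, 0]}, {"dp": [0, 1, 0], "turn": [0, 0, 0]}, {"dp": [0, 1, 0], "turn": [0, 0, 0]}, {"dp": [0, 1, 0], "turn": [0, 0, 0]}, {"dp": [0, 1, 0], "turn": [0, 0, 0]}])

```text
clock: 3.82
eef_pos: [506.5, -3.3, 16.0]
eef_rot: [-1.572, 0.0, 1.961]
wrist_force: [1.5, 0.8, 6.2]
finger_gap: 27.0
```

>>> servo_tool(commands=[{"dp": [0, 0, 0], "turn": [0, 0, 0]}, {"dp": [0, 0, 0], "turn": [0, 0, 0]}, {"dp": [0, 0, 0], "turn": [0, 0, 0]}, {"dp": [0, 0, 0], "turn": [0, 0, 0]}, {"dp": [0, 0, 0], "turn": [0, 0, 0]}])

```text
clock: 4.23
eef_pos: [506.7, -3.3, 16.2]
eef_rot: [-1.573, 0.0, 1.961]
wrist_force: [1.4, 0.5, 5.3]
finger_gap: 12.8
```

Run:
```python
from h import *
go(505,-3.5,15,112.3)
img,P=cloud("wrist"); cv2.imwrite("pics/w6.png",img[:,:,::-1])
```

```text
clk 4.23 pos [506.7  -3.3  16.2] rpy [-9.0110e+01  2.0000e-02  1.1237e+02] gap 12.8 F [1.4 0.5 5.3] j [-0.08  0.45  1.81  0.    0.88 -2.04]
dp [0.5 1.1 1.7] turn [ 0.11  0.07 -0.02]
```

View pics/w6.png

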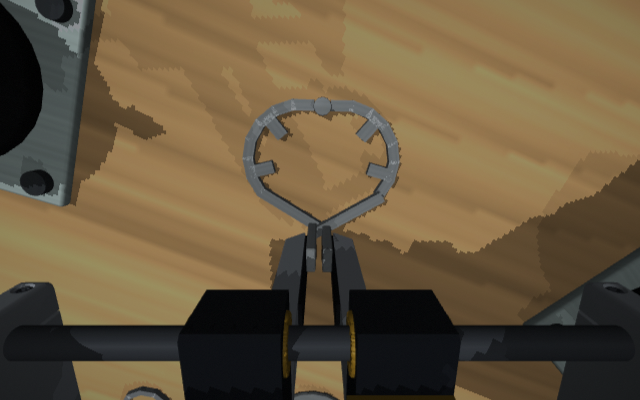

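Pinched to the stop, and the ring is spread. Raise the force and lift.

>>> servo_tool(commands=[{"dp": [0, 0, 0], "turn": [0, 0, 0]}, {"dp": [0, 0, 0], "turn": [0, 0, 0]}, {"dp": [0, -4, 0], "turn": [0, 0, 0]}, {"dp": [0, -10, 0], "turn": [0, 0, 0]}, {"dp": [0, -18, 0], "turn": [0, 0, 0]}], force=22)

```text
clock: 4.7
eef_pos: [506.1, -3.3, 34.1]
eef_rot: [-1.571, -0.0, 1.961]
wrist_force: [0.3, 0.2, -1.7]
finger_gap: 11.1
```

>>> servo_tool(commands=[{"dp": [0, -15, 0], "turn": [0, 0, 0]}, {"dp": [0, -35, 0], "turn": [0, 0, 0]}, {"dp": [0, -60, 0], "turn": [0, 0, 0]}, {"dp": [0, -85, 0], "turn": [0, 0, 0]}, {"dp": [0, -105, 0], "turn": [0, 0, 0]}])

```text
clock: 5.12
eef_pos: [506.0, -3.4, 141.5]
eef_rot: [-1.572, 0.0, 1.961]
wrist_force: [-0.1, 0.0, -0.7]
finger_gap: 11.1
```

Run:
```python
from h import *
go(523,241,145,112.3)
img,P=cloud("wrist"); cv2.imwrite("pics/w7.png",img[:,:,::-1])
c=manip.camera("wrist"); crop(c["img"],220,420,80,280,4,"pics/w7c.png")
img,P=cloud("side"); crop(img,160,340,120,270,4,"pics/s7.png")
```

```text
clk 5.12 pos [506.   -3.4 141.5] rpy [-90.07   0.   112.37] gap 11.1 F [-0.1  0.  -0.7] j [-0.08  0.27  1.72  0.    1.15 -2.04]
dp [ 219.6   -3.4 -108.8] turn [ 0.07  0.07 -0.  ]
```

View pics/w7c.png

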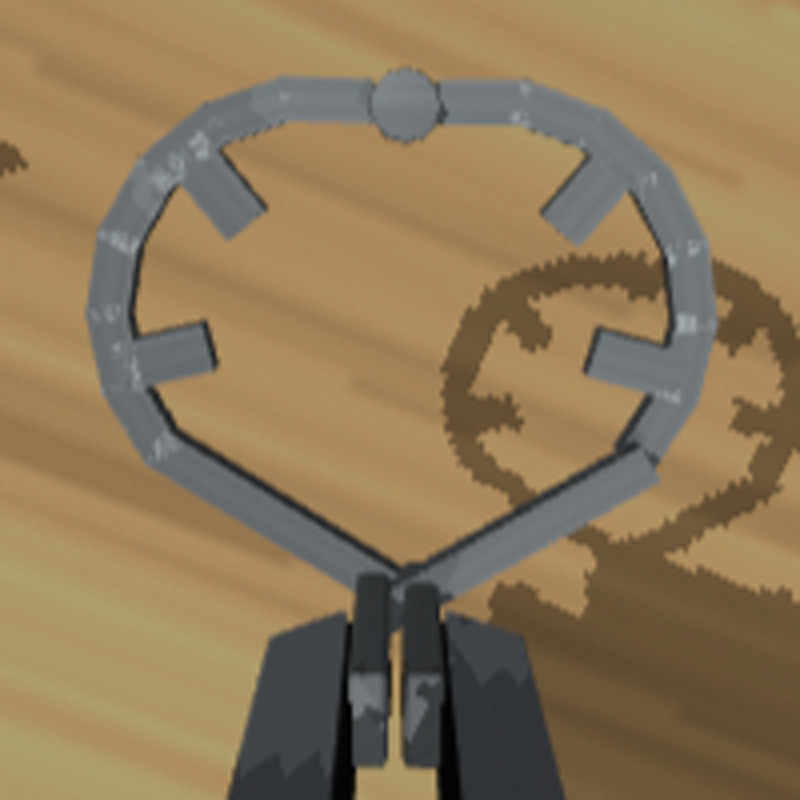

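View pics/s7.png

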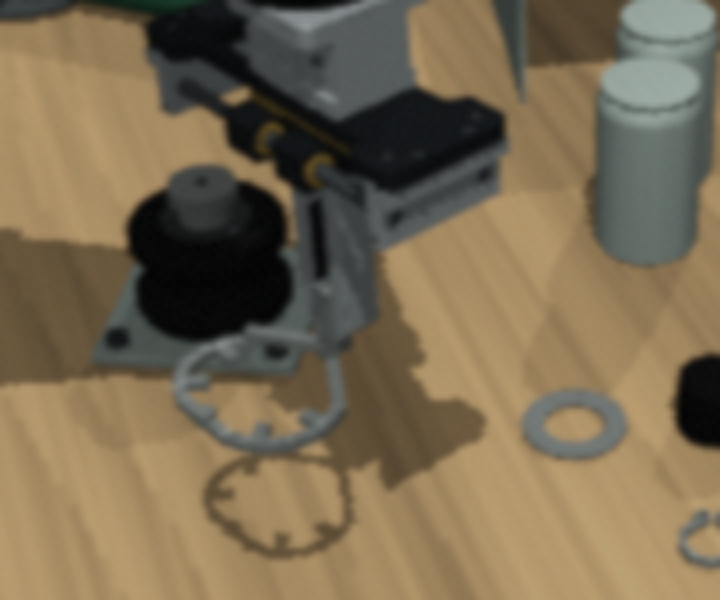

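Run:
```python
from h import *
s=manip.read_state(); go(523,241,145,112.3)
c=manip.camera("wrist"); d=c["depth"].astype(float); v,u=np.mgrid[0:400,0:640]; K=c["K"]; H=c["hand_eye"]
P=np.stack([(u-K[0,2])/K[0,0]*d,(v-K[1,2])/K[1,1]*d,d],-1)@H[:3,:3].T+H[:3,3]; P[d<=0]=np.nan
Q=P[90:225,225:405].reshape(-1,3); q=Q[(Q[:,1]>0)&(Q[:,1]<28)]
print(len(q),np.histogram(q[:,1],bins=range(0,30,2)))
q=q[q[:,2]<0] if False else q
A=np.c_[q[:,0],q[:,2],np.ones(len(q))]; w=np.ones(len(q),bool)
for _ in range(8):
    k=np.linalg.lstsq(A[w],q[w,1],rcond=None)[0]; w=abs(A@k-q[:,1])<2
print("plane y=",k,"deg",np.degrees(k[:2]),w.sum())
# prong tips on plane
def pt(x,y):
    uu,vv=(x+.5)/4-.5+220,(y+.5)/4-.5+80
    r=H[:3,:3]@[(uu-K[0,2])/K[0,0],(vv-K[1,2])/K[1,1],1]; o=H[:3,3]
    # o1+t r1 = k0(o0+t r0)+k1(o2+t r2)+k2
    t=(k[0]*o[0]+k[1]*o[2]+k[2]-o[1])/(r[1]-k[0]*r[0]-k[1]*r[2]); return o+t*r
names=["BLa","BLb","BRa","BRb","FLa","FLb","FRa","FRb","coil","apex"]
px=[(267,210),(230,240),(540,212),(578,246),(205,322),(216,366),(600,330),(585,372),(405,104),(405,575)]
W=[pt(*p) for p in px]
for n,w_ in zip(names,W): print(n,w_.round(1))
T=np.array(W)[:8][:,[0,2]]
from scipy.optimize import minimize
f=lambda c:-min(np.hypot(*(T-c).T))
m=minimize(f,T.mean(0),method="Nelder-Mead"); print("best centre (x,z)",m.x,"r",-m.fun)
for cz in np.arange(32,48,2): print(cz, -f(np.array([T[:,0].mean(),cz])))
```

```text
clk 5.27 pos [506.4  -3.4 140.5] rpy [-9.0150e+01  4.0000e-02  1.1237e+02] gap 10.9 F [-0.3  0.2 -1.6] j [-0.08  0.27  1.72  0.    1.15 -2.04]
dp [ 219.7   -4.4 -108.4] turn [ 0.15  0.07 -0.04]
5859 (array([   0,   15,  548,  308,  943, 3619,  264,  149,   13,    0,    0,
          0,    0,    0]), array([ 0,  2,  4,  6,  8, 10, 12, 14, 16, 18, 20, 22, 24, 26, 28]))
plane y= [-3.01338812e-03 -3.35056060e-03  1.07958718e+01] deg [-0.17265442 -0.19197298] 4609
BLa [-18.   10.6  65.3]
BLb [-23.4  10.7  61.1]
BRa [20.4 10.5 65.1]
BRb [25.9 10.5 60.4]
FLa [-27.3  10.7  49.4]
FLb [-26.   10.7  43. ]
FRa [29.5 10.5 48.4]
FRb [27.6 10.6 42.3]
coil [ 1.3 10.5 79.6]
apex [ 1.6 10.8 10.9]
best centre (x,z) [ 3.04227187e+43 -4.64226445e+45] r 4.642364137677333e+45
32 28.435169690485996
34 27.775678576255082
36 27.247344190143334
38 26.857907782640847
40 26.61346755884212
42 26.518033497042047
44 26.573211051638943
46 26.77806921044996
```

Ring level within 0.2°, with its underside about 16 mm below the TCP. The prong circle has radius 26 and is centred at tool (1.2, z 44.5). Moving over the axle.

>>> servo_tool(commands=[{"dp": [15, -1, -7], "turn": [0, 0, 0]}, {"dp": [37, -2, -18], "turn": [0, 0, 0]}, {"dp": [60, -3, -29], "turn": [0, 0, 0]}, {"dp": [84, -4, -41], "turn": [0, 0, 0]}, {"dp": [110, -4.5, -54], "turn": [0, 0, 0]}])

```text
clock: 5.73
eef_pos: [513.1, 119.7, 142.3]
eef_rot: [-1.569, -0.001, 1.961]
wrist_force: [0.7, -0.0, -0.4]
finger_gap: 11.1
```

Run:
```python
from h import *
go(527.6,242.3,145,112.37)
```

```text
clk 5.73 pos [513.1 119.7 142.3] rpy [-8.9890e+01 -5.0000e-02  1.1233e+02] gap 11.1 F [ 0.7 -0.  -0.4] j [ 0.16  0.31  1.66  0.    1.17 -1.8 ]
dp [107.9  -2.8 -60. ] turn [-0.11 -0.03  0.05]
```

>>> servo_tool(commands=[{"dp": [25, -1, -14], "turn": [0, 0, 0]}, {"dp": [50, -2, -28], "turn": [0, 0, 0]}, {"dp": [75, -3, -42], "turn": [0, 0, 0]}, {"dp": [95, -3, -53], "turn": [0, 0, 0]}, {"dp": [107.9, -3, -60], "turn": [0, 0, 0]}])

```text
clock: 6.15
eef_pos: [526.9, 244.1, 143.6]
eef_rot: [-1.566, -0.001, 1.962]
wrist_force: [0.4, -0.2, -0.9]
finger_gap: 11.2
```

>>> servo_tool(commands=[{"dp": [0, 0, 0], "turn": [0, 0, 0]}, {"dp": [0, 0, 0], "turn": [0, 0, 0]}])

```text
clock: 6.32
eef_pos: [526.2, 244.0, 142.1]
eef_rot: [-1.564, -0.001, 1.963]
wrist_force: [-0.9, -0.5, -0.1]
finger_gap: 10.8
```

Run:
```python
from h import *
go(527.6,242.3,145,112.37)
c=manip.camera("wrist"); crop(c["img"],220,420,80,280,4,"pics/w8c.png")
go(527.6,242.3,145,112.37)
img,P=cloud("side"); crop(img,130,330,100,250,4,"pics/s8.png")
```

```text
clk 6.32 pos [526.2 244.  142.1] rpy [-8.9600e+01 -5.0000e-02  1.1247e+02] gap 10.8 F [-0.9 -0.5 -0.1] j [ 0.37  0.43  1.5   0.    1.22 -1.59]
dp [-2.1 -2.9 -0.6] turn [-0.4   0.1   0.05]
clk 6.37 pos [526.5 243.3 142.6] rpy [-8.9640e+01 -5.0000e-02  1.1241e+02] gap 11.1 F [ 0.6 -0.3 -0.6] j [ 0.37  0.43  1.5   0.    1.22 -1.59]
dp [-1.4 -2.4 -0.6] turn [-0.36  0.04  0.05]
```

View pics/w8c.png

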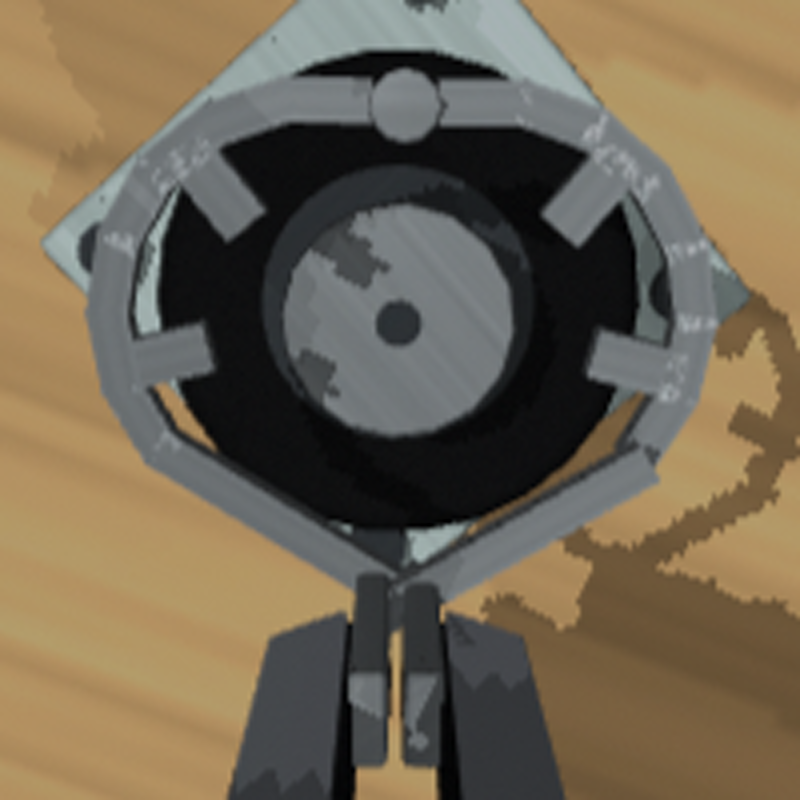

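View pics/s8.png

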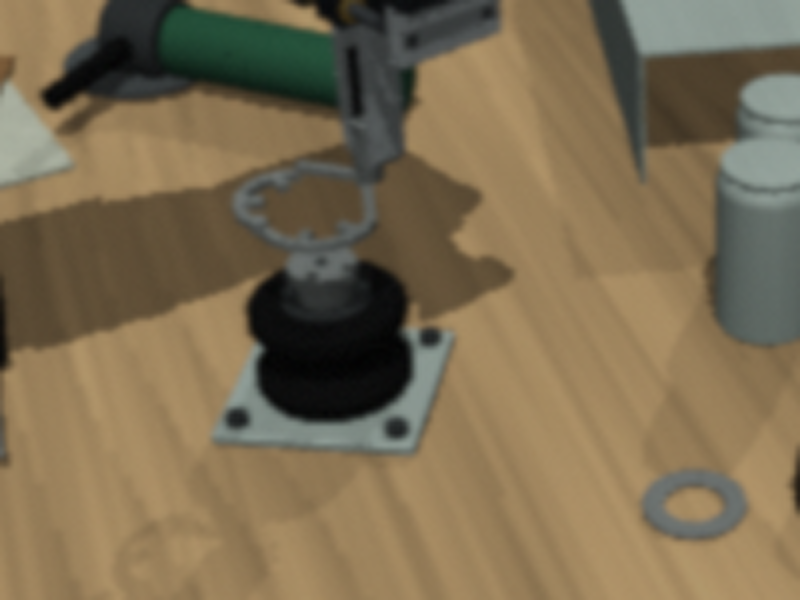

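Run:
```python
from h import *
import json
s=manip.read_state(); c=manip.camera("wrist"); crop(c["img"],270,370,110,210,8,"pics/w9c.png")
np.savez("w9.npz",p=s["eef_pos"],r=s["eef_rot"],K=c["K"],H=c["hand_eye"])
def head(p,r,K,H,uu,vv,z=92):
    R=Ro.from_euler('xyz',r).as_matrix()
    d=R@H[:3,:3]@[(uu-K[0,2])/K[0,0],(vv-K[1,2])/K[1,1],1]; o=R@H[:3,3]+p
    w=o+(z-o[2])/d[2]*d; return w.round(1),(R.T@(w-p)).round(1)
print(s["eef_pos"],np.degrees(s["eef_rot"]))
g=cv2.cvtColor(c["img"],cv2.COLOR_RGB2GRAY)
sub=g[140:180,300:340]; sub2=np.where(sub<90,255,0).astype(np.uint8)
n,l,st,ce=cv2.connectedComponentsWithStats(sub2)
for i in range(1,n): print(st[i],ce[i]+[300,140],head(s["eef_pos"],s["eef_rot"],c["K"],c["hand_eye"],*(ce[i]+[300,140])))
```

```text
[526.7033867  243.00343774 142.96704575] [-8.96735870e+01 -4.79056801e-02  1.12369223e+02]
[  0   0  16  13 117] [307.4957265  144.75213675] (array([479.4, 215.4,  92. ]), array([-7.6, 51.3, 53.9]))
[ 15  15  12  11 105] [320.52380952 160.08571429] (array([485.8, 227.8,  92. ]), array([ 1.5, 51.2, 43.3]))
[ 0 29  6 11 37] [301.51351351 174.75675676] (array([500.5, 219.4,  92. ]), array([-11.9,  51.1,  32.9]))
```

View pics/w9c.png

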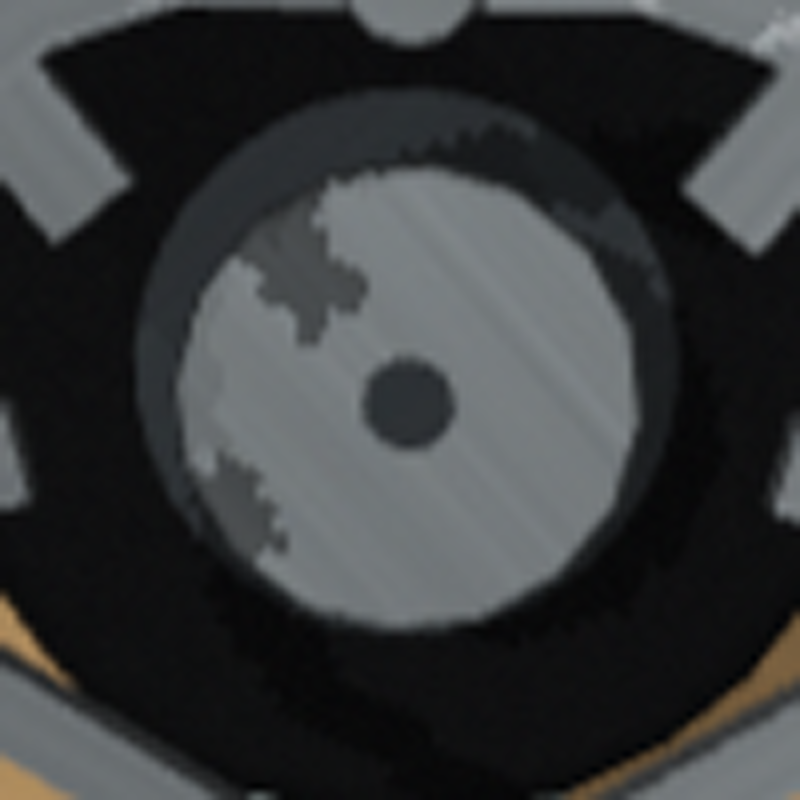

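Head centre at tool (1.5, 43.3), within about 1 mm of the prong circle centre, so there is about 5 mm of clearance. Descending over the head.

Run:
```python
from h import *
go(527.3,243.1,87,112.37)
```

```text
clk 6.47 pos [526.9 242.9 143.3] rpy [-8.9710e+01 -5.0000e-02  1.1235e+02] gap 11.1 F [ 0.1 -0.2 -0.9] j [ 0.37  0.43  1.5   0.    1.22 -1.59]
dp [-0.1 56.3 -0.7] turn [-0.29 -0.02  0.05]
```

>>> servo_tool(commands=[{"dp": [0, 6, -0.5], "turn": [-0.3, 0, 0]}, {"dp": [0, 13, -0.6], "turn": [-0.3, 0, 0]}, {"dp": [0, 19, -0.6], "turn": [-0.3, 0, 0]}, {"dp": [0, 22, -0.6], "turn": [-0.3, 0, 0]}, {"dp": [0, 22, -0.6], "turn": [-0.3, 0, 0]}])

```text
clock: 6.88
eef_pos: [526.9, 242.8, 120.2]
eef_rot: [-1.569, -0.001, 1.961]
wrist_force: [-0.1, 0.2, -0.6]
finger_gap: 11.0
```

Run:
```python
from h import *
go(527.3,243.1,87,112.37)
c=manip.camera("wrist"); crop(c["img"],220,420,80,280,4,"pics/w10c.png")
img,P=cloud("side"); crop(img,160,260,120,220,7,"pics/s10.png")
```

```text
clk 6.88 pos [526.9 242.8 120.2] rpy [-8.9920e+01 -5.0000e-02  1.1234e+02] gap 11.0 F [-0.1  0.2 -0.6] j [ 0.37  0.45  1.53  0.    1.17 -1.59]
dp [ 0.1 33.2 -0.5] turn [-0.08 -0.03  0.05]
```

View pics/w10c.png

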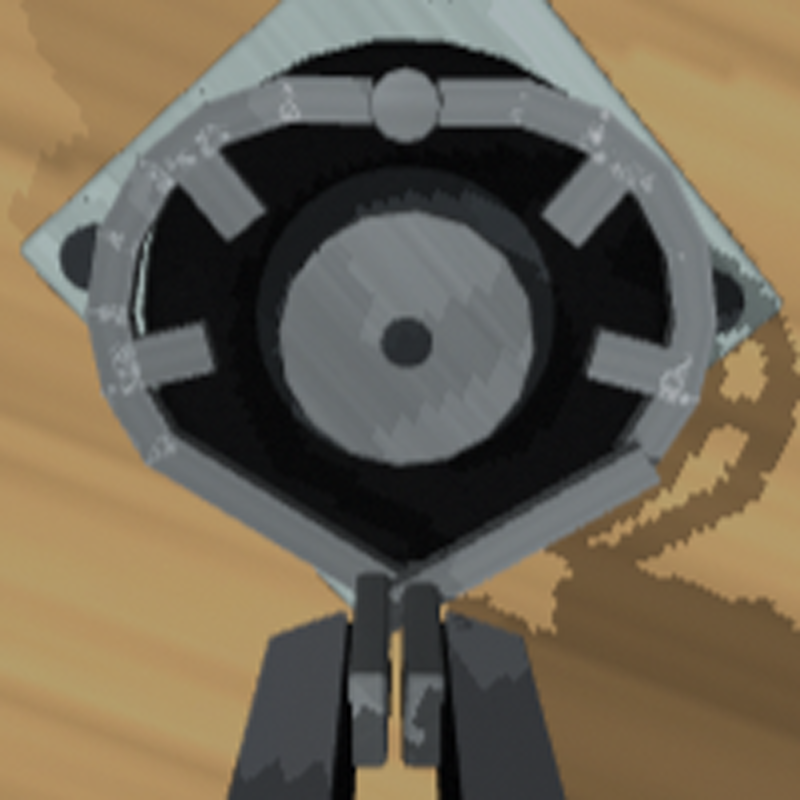

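View pics/s10.png

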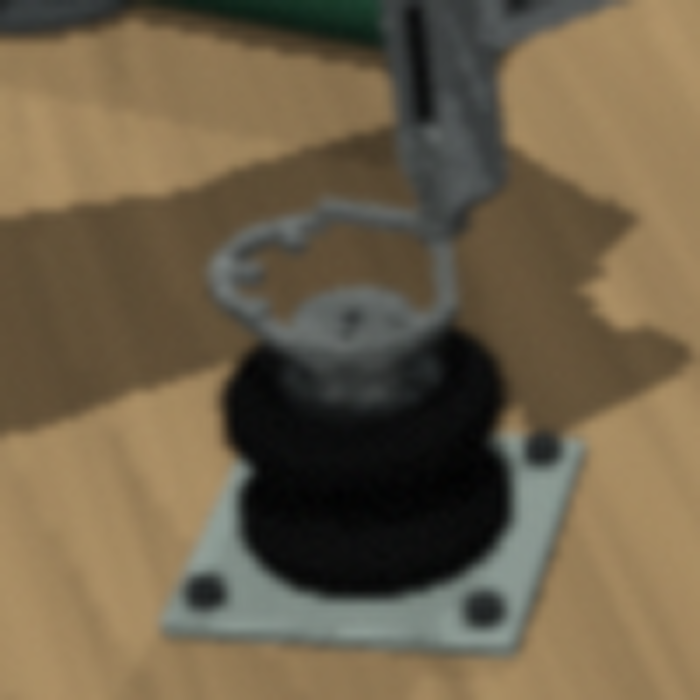

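Ring still centred, head between all four prongs. Continue down.

>>> servo_tool(commands=[{"dp": [0, 6, 0], "turn": [0, 0, 0]}, {"dp": [0, 13, 0], "turn": [0, 0, 0]}, {"dp": [0, 19, 0], "turn": [0, 0, 0]}, {"dp": [0, 23, 0], "turn": [0, 0, 0]}, {"dp": [0, 24, 0], "turn": [0, 0, 0]}])

```text
clock: 7.4
eef_pos: [526.9, 243.0, 96.0]
eef_rot: [-1.569, -0.001, 1.961]
wrist_force: [-0.1, 0.1, -1.5]
finger_gap: 11.0
```

Run:
```python
from h import *
go(527.3,243.1,86.5,112.37)
c=manip.camera("wrist"); crop(c["img"],220,420,80,280,4,"pics/w11c.png")
```

```text
clk 7.40 pos [526.9 243.   96. ] rpy [-8.9910e+01 -5.0000e-02  1.1235e+02] gap 11.0 F [-0.1  0.1 -1.5] j [ 0.37  0.48  1.55  0.    1.12 -1.59]
dp [-0.1  9.5 -0.4] turn [-0.09 -0.02  0.05]
```

View pics/w11c.png

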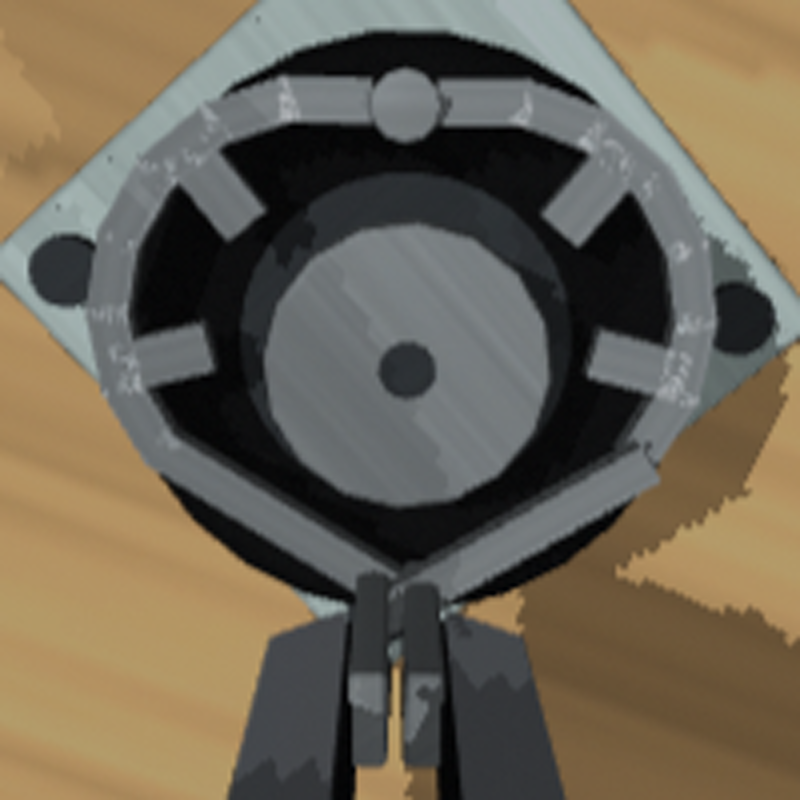

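>>> servo_tool(commands=[{"dp": [0, 4, 0], "turn": [0, 0, 0]}, {"dp": [0, 7, 0], "turn": [0, 0, 0]}, {"dp": [0, 9, 0], "turn": [0, 0, 0]}, {"dp": [0, 10, 0], "turn": [0, 0, 0]}, {"dp": [0, 10, 0], "turn": [0, 0, 0]}])

```text
clock: 7.87
eef_pos: [526.9, 243.0, 86.2]
eef_rot: [-1.569, -0.001, 1.961]
wrist_force: [-0.4, 0.1, -0.4]
finger_gap: 10.9
```

Run:
```python
from h import *
go(527.3,243.1,85,112.37)
c=manip.camera("wrist"); crop(c["img"],220,420,80,280,4,"pics/w12c.png")
img,P=cloud("side"); crop(img,160,260,120,220,7,"pics/s12.png")
go(527.3,243.1,85,112.37)
```

```text
clk 7.87 pos [526.9 243.   86.2] rpy [-8.9910e+01 -5.0000e-02  1.1235e+02] gap 10.9 F [-0.4  0.1 -0.4] j [ 0.37  0.49  1.55  0.    1.1  -1.59]
dp [-0.   1.2 -0.4] turn [-0.09 -0.02  0.05]
clk 7.97 pos [527.1 243.1  86.5] rpy [-8.9940e+01 -5.0000e-02  1.1235e+02] gap 11.2 F [ 0.  -0.6  0.5] j [ 0.37  0.49  1.55  0.    1.1  -1.59]
dp [-0.1  1.5 -0.2] turn [-0.06 -0.02  0.05]
```

View pics/w12c.png

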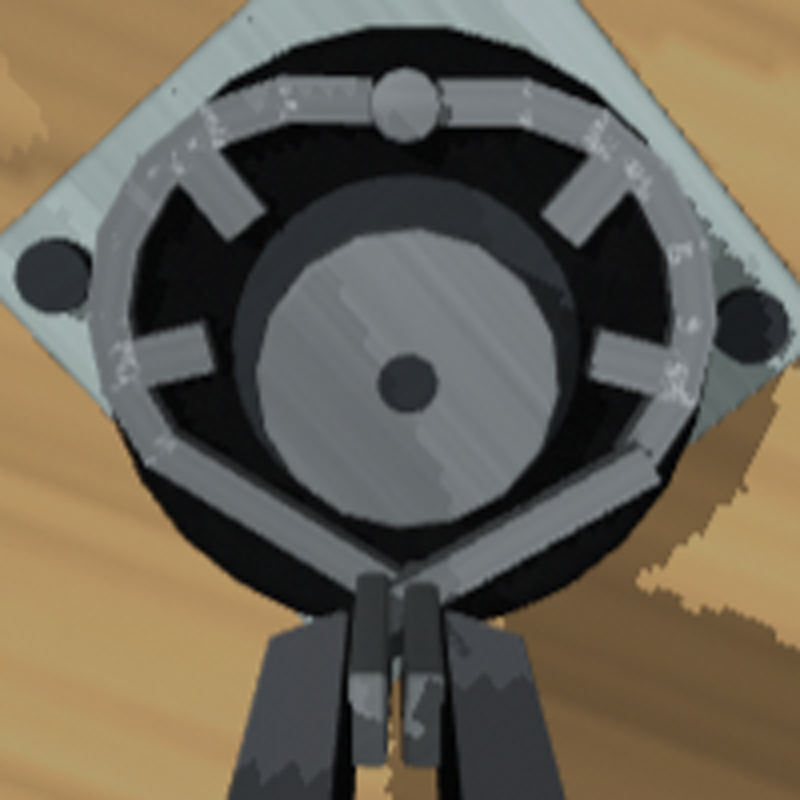

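View pics/s12.png

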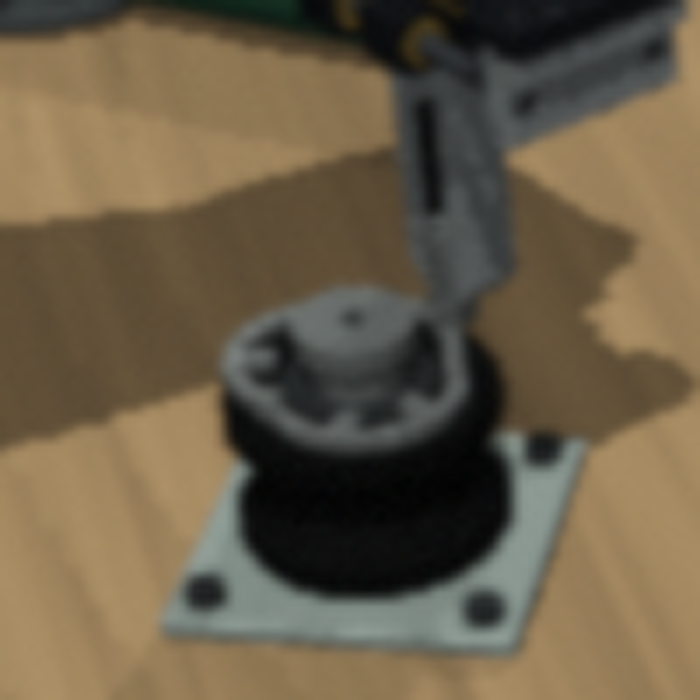

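About 2 mm above the seat with no contact force. One more 1.5 mm down, then release.

>>> servo_tool(commands=[{"dp": [0, 0.8, 0], "turn": [0, 0, 0]}, {"dp": [0, 1.5, 0], "turn": [0, 0, 0]}, {"dp": [0, 1.5, 0], "turn": [0, 0, 0]}])

```text
clock: 8.22
eef_pos: [527.0, 243.0, 84.9]
eef_rot: [-1.57, -0.001, 1.961]
wrist_force: [-0.5, 0.0, -0.6]
finger_gap: 10.9
```

>>> servo_tool(commands=[{"dp": [0, 0, 0], "turn": [0, 0, 0]}, {"dp": [0, 0, 0], "turn": [0, 0, 0]}, {"dp": [0, 0, 0], "turn": [0, 0, 0]}, {"dp": [0, 0, 0], "turn": [0, 0, 0]}, {"dp": [0, 0, 0], "turn": [0, 0, 0]}], grip=-1)

```text
clock: 8.63
eef_pos: [527.1, 243.1, 85.0]
eef_rot: [-1.57, -0.001, 1.961]
wrist_force: [1.4, 0.5, -0.6]
finger_gap: 41.0
```

>>> servo_tool(commands=[{"dp": [0, 0, 0], "turn": [0, 0, 0]}, {"dp": [0, 0, 0], "turn": [0, 0, 0]}, {"dp": [0, 0, 0], "turn": [0, 0, 0]}, {"dp": [0, 0, 0], "turn": [0, 0, 0]}, {"dp": [0, 0, 0], "turn": [0, 0, 0]}])

```text
clock: 9.05
eef_pos: [527.0, 243.1, 85.0]
eef_rot: [-1.57, -0.001, 1.961]
wrist_force: [-0.6, 0.5, -0.3]
finger_gap: 74.2
```

Run:
```python
from h import *
go(527.3,243.1,85,112.37)
c=manip.camera("wrist"); cv2.imwrite("pics/w13.png",c["img"][:,:,::-1])
img,P=cloud("side"); crop(img,160,260,120,220,7,"pics/s13.png")
```

```text
clk 9.05 pos [527.  243.1  85. ] rpy [-8.9940e+01 -5.0000e-02  1.1235e+02] gap 74.2 F [-0.6  0.5 -0.3] j [ 0.37  0.49  1.55  0.    1.1  -1.59]
dp [-0.1 -0.  -0.3] turn [-0.06 -0.02  0.05]
```

View pics/w13.png

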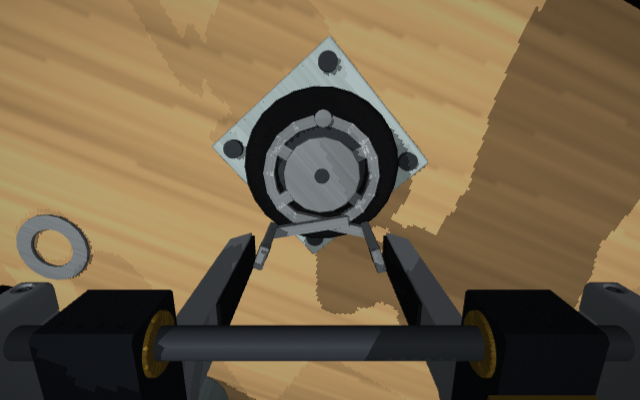

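View pics/s13.png

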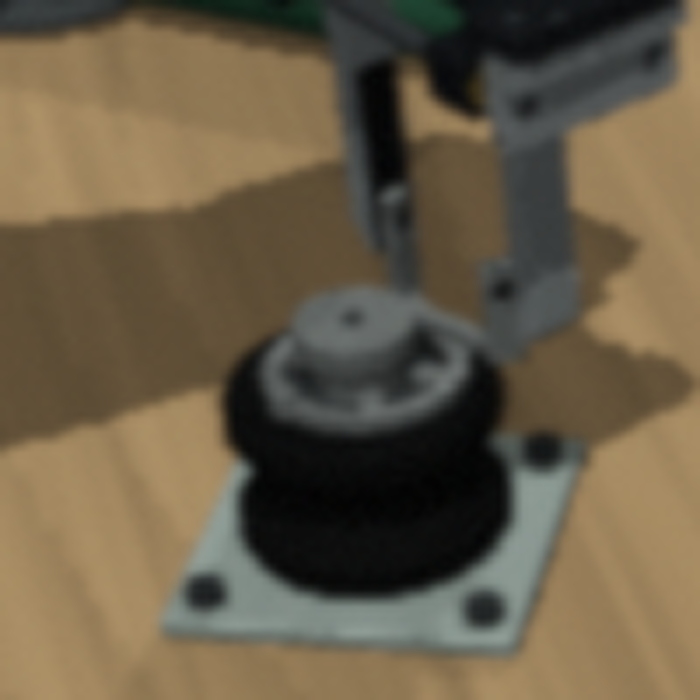

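The ring has contracted under the head, flat on the roller, and the gripper is nearly fully open. I'll let it finish opening, then raise straight up.

>>> servo_tool(commands=[{"dp": [0, 0, 0], "turn": [0, 0, 0]}, {"dp": [0, 0, 0], "turn": [0, 0, 0]}, {"dp": [0, 0, 0], "turn": [0, 0, 0]}, {"dp": [0, -5, 0], "turn": [0, 0, 0]}, {"dp": [0, -12, 0], "turn": [0, 0, 0]}])

```text
clock: 9.57
eef_pos: [526.9, 243.0, 97.0]
eef_rot: [-1.569, -0.001, 1.961]
wrist_force: [0.0, -0.2, 0.4]
finger_gap: 93.9
```

>>> servo_tool(commands=[{"dp": [0, -15, 0], "turn": [0, 0, 0]}, {"dp": [0, -35, 0], "turn": [0, 0, 0]}, {"dp": [0, -60, 0], "turn": [0, 0, 0]}, {"dp": [0, -80, 0], "turn": [0, 0, 0]}, {"dp": [0, -90, 0], "turn": [0, 0, 0]}])

```text
clock: 9.98
eef_pos: [527.8, 243.2, 190.5]
eef_rot: [-1.573, -0.001, 1.961]
wrist_force: [0.8, 0.8, -0.0]
finger_gap: 94.1
```

>>> servo_tool(commands=[{"dp": [0, -5, 0], "turn": [0, 0, 0]}, {"dp": [0, -5, 0], "turn": [0, 0, 0]}, {"dp": [0, -5, 0], "turn": [0, 0, 0]}])

```text
clock: 10.23
eef_pos: [527.6, 243.1, 194.9]
eef_rot: [-1.572, -0.001, 1.961]
wrist_force: [-0.8, -0.3, -0.4]
finger_gap: 93.6
```

Run:
```python
from h import *
go(527.3,243.1,185,112.37)
img,P=cloud("wrist"); cv2.imwrite("pics/w14.png",img[:,:,::-1])
Q=P[:300].reshape(-1,3); r=np.hypot(Q[:,0]-485.8,Q[:,1]-227.2)
q=Q[(r>26)&(r<35)&(Q[:,2]>60)&(Q[:,2]<85)]
# gray ring top vs roller
print(np.histogram(q[:,2],bins=range(60,86,2)))
t=q[(q[:,2]>70.5)&(q[:,2]<77)]; A=np.c_[t[:,:2]-[485.8,227.2],np.ones(len(t))]
k=np.linalg.lstsq(A,t[:,2],rcond=None)[0]; print("ring top plane",k,"tilt deg",np.degrees(k[:2]))
img,P=cloud("side"); crop(img,160,260,120,220,7,"pics/s14.png")
```

```text
clk 10.23 pos [527.6 243.1 194.9] rpy [-9.0100e+01 -4.0000e-02  1.1235e+02] gap 93.6 F [-0.8 -0.3 -0.4] j [ 0.37  0.38  1.44  0.    1.32 -1.59]
dp [0.1 9.9 0.3] turn [ 0.1  -0.02  0.04]
(array([  0,   0,   0, 172, 502,  72, 958, 243, 102, 139,   8,   0]), array([60, 62, 64, 66, 68, 70, 72, 74, 76, 78, 80, 82, 84]))
ring top plane [-9.91457677e-03 -4.70846438e-03  7.35150257e+01] tilt deg [-0.5680634  -0.26977514]
```

View pics/w14.png

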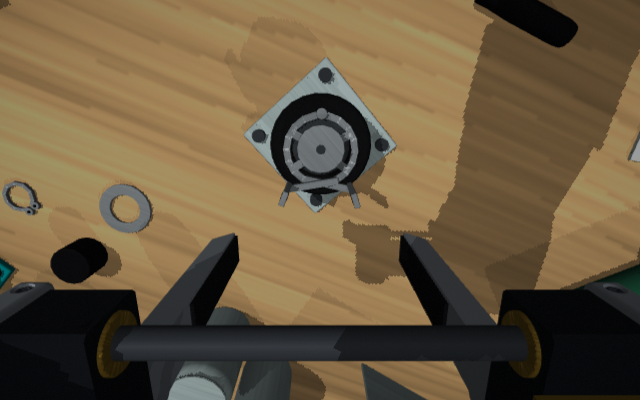

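View pics/s14.png

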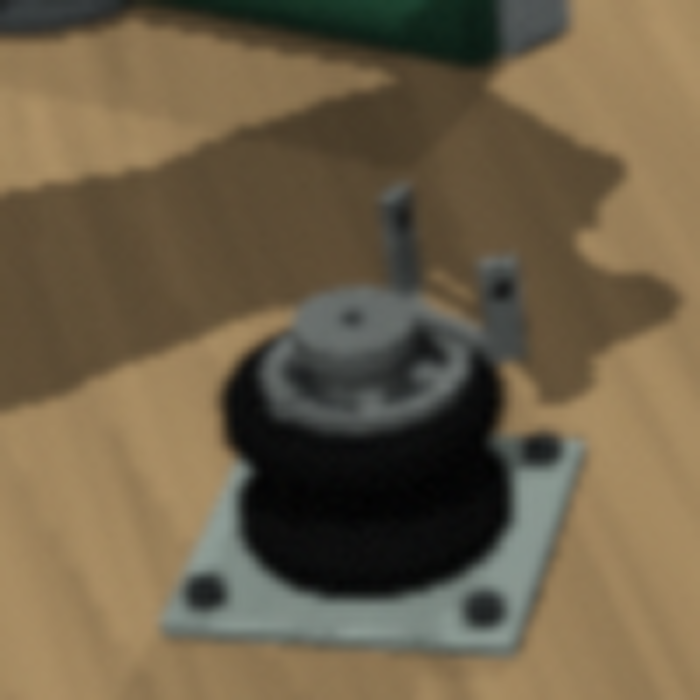

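The ring's top face is at z = 73.5 mm (68 + 5 expected), tilted under 1°. Its tabs have sprung back and the gripper is clear, so I'm handing in.

```bash
python3 -c "
from cell import manip
print(manip.sign_off())"
```

```text
the job is handed in; nothing more can be done
None
```

The snap ring is on the bare axle, contracted in the groove under the head and lying flat on the roller. I handed the job in at about 10.3 s.

I pinched the ring's tabs to the stop, carried it level, lowered it over the head and let go with its underside about 1 mm above the roller. I then raised the arm clear with the gripper fully open.

- **Seating:** the ring's top face measures 73.5 mm above the bench, against 73 mm expected, and its fitted tilt is about 0.6°. Both are within camera accuracy.
- **Spring-back:** after release the wrist and side views show the tabs sprung back apart and the ring around the axle below the head.
- **Forces:** the wrist force at the end of each move never exceeded about 7 N.

No check failed. The wrist, top and side cameras disagreed by up to about 2 mm on positions, which is within the stated calibration.

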